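Walk a loaded steriliser container round to face the stop fence

ROBOT

A 6-joint arm with a two-finger parallel gripper is mounted at the origin on the work surface. World frame = base frame: x ahead of the robot, y to its left, z up, the work surface at z = 0. Lengths are in m, angles in rad, forces in N, time in s.
With the tool pointing down it reaches from about 0.35 to 0.975 m from the base axis. Payload 4.9 kg.
Tool frame: the origin (TCP) lies at the very end of the fingers, on their centre line; the grasp point (between the pads) lies 19 mm behind it; y points along the fingers, z is the direction in which the jaws open and shut, and the axes are right-handed (so a half turn about y gives the same grasp; the last joint's range is limited). The gripper opens to 85 mm and grips with 20 to 120 N. Pads are 22 mm wide; open, the fingers measure 114 mm over their backs; the gripper's body (76 mm by 85 mm) begins 54 mm behind the grasp point. The pads swing forward as they close: fully open they stand 13 mm farther back than shut.
Start: joints at [1.033, 0.053, 1.613, -0, 1.476, -0.119], TCP at [0.254, 0.571, 0.206] pointing down, gripper open.
Joint ranges: [-3.01, 3.01], [-1.01, 2.22], [0.06, 2.58], [-1.02, 4.17], [0.09, 2.62], [-3.14, 3.14]. Speed limits (rad/s): [2.57, 2.57, 3.14, 3.14, 3.14, 3.14].

INTERFACE

Orientations are given as a rotation vector (axis times angle).
In Python, from station import monitor, viewer, ticket gives the robot as it stands.
- The arm moves only by the tool servo_tool, never from a script. Its argument "commands" is one flat list of numbers, 7 for each row, row after row: the turn, a rotation vector about the tool's x, y, z in rad, then the shift along the tool's x, y, z in cm, then the opening, from 0 (shut) to 1 (fully open). In form: [rx, ry, rz, dx, dy, dz, claw, rx, ry, rz, dx, dy, dz, claw, ...]. A call has 1 to 20 rows; each row shifts and turns the pose as measured when the row begins, along the tool's axes as they then stand; what a row does not reach is not made up. A row lasts 1/10 s, in which the tool goes at most 50 mm and 8.59 degrees, less where a joint would pass 70% of its speed; a pose out of reach is approached as far as the arm can. A call is refused whole if a number of a shift passes 5 or a number of a turn 0.15, either way. A call with a gripper value outside its range is refused whole. The fingers move at their own pace and stop on an object; "grip_force" is the grip in N (left out, the last holds). Time passes only in rows, so rows that do not move let the fingers close. It gives the time, the measured TCP pose, the force and the opening at its end, in the units of the state.
- monitor.get_obs(): the state, without advancing time (a new reading comes with each control period).
- viewer.get_image(name): name is "scene" or "top" or "wrist"; returns a dict with "frame" (480x640x3 uint8, red, green, blue), "depth" (480x640 float32, m along the optical axis (not along the pixel's ray), 0 where there is no reading), "camera_matrix" (3x3 intrinsics, pixels), "cam_to_world" (4x4, takes a point from camera to world coordinates). Camera axes: x right, y down, z forward; pixel columns grow to the right and rows downward; lengths in m; the calibration is good to about 2 mm. A picture is of the moment at which its call begins.
- ticket.finish_job(): hands the job in, once; it reports no verdict.
The state is a dict: "t": time; "q": joint angles; "dq": joint speeds; "effort": joint torques, N m; "tool_pos": TCP position; "tool_rot": TCP orientation; "contact_force": force on the tool from outside, world axes, zero at the start; "wrist_torque": the same for the moment, N m; "opening": finger opening in m.
Only numpy, scipy, OpenCV 4.12 (cv2) and the standard library are available. Lean on these libraries where they do the work, as an engineer would, in place of code of your own. Each camera call takes 0.05 s, during which the arm holds its last target.

TASK

Turn the heavy closed container on the spot by pushing its corners in turn, so that one of its long sides (either one) faces the low stop fence, keeping its middle within 5 cm of where it stood and off the fence until it is square to it. Then push it straight up until that long side sits flush against the fence, no part of it overhanging the fence's ends, and let go. Only push it: do not lift or tip it, and leave the cup, tape roll, jar and forceps where they are.

Things in the scene. Friction and masses are not known exactly. Their poses are not given: they have to be found in the camera images.
- container: closed aluminium box, heavy (about 1.4 kg; mass and friction vary), 110 (its x) by 200 (its y) by 70 mm high, perforated disc on the lid, flat latch on each short end (2 mm proud). Origin: centre of the underside, z up. Long sides at x = +-55 mm, alike. Starts 45 to 90 degrees from lying along the fence, either way, its middle 155 to 180 mm before it. Slides when pushed, stops with the push.
- fence: low fixed stop fence of bent steel plate, 340 mm long (its y), 45 mm high, across the table beyond the container. Origin on the table, middle of its flat front face (x = 0), which looks at the robot; its x points away from the container; its foot reaches 34 mm behind the face. A container flush on it has its origin at x = -55 mm here, and overhangs no end while within 70 mm of y = 0.
- cup: small open steel cup, 68 mm across, 45 mm high, origin at the centre of its underside; bystander beside the work, to the left (+y side), not to be moved
- forceps: steel forceps lying flat, about 130 mm long, 25 mm wide, 6 mm high, origin at the middle of the underside; bystander to the left, nearer the robot than the cup, not to be moved
- tape: roll of paper tape lying flat, 84 mm across, 24 mm high, origin at the centre of its underside; bystander beside the work, to the right (-y side), not to be moved
- jar: closed white jar, 52 mm across, 75 mm high, origin at the centre of its underside; bystander to the right, farther from the robot than the tape roll, not to be moved
Not all that is in view belongs to the job. Of the things like the container, leave any that is yellow; of the rest the larger one is meant.

How it is judged:
By the outcome, as a careful person would: the job done as asked, in the order asked, and still so for the second after the job is handed in, with the robot touching nothing.
It also fails if it takes over 72 s, if anything falls off the work surface, if the arm or the gripper's body presses on something with over 40 N, if the wrist force passes 120 N, or if a joint passes its speed limit or range.

## Working session

There is one attempt and no reset: what is moved stays moved. The work goes in short steps, Python scripts to look and compute and a tool call to move; the robot and the scene stay as the last step left them, time stands still between calls to the robot, and variables do not carry over. Pictures are saved under pics/ and viewed, and the job is handed in when it is done.

Besides the shell and the picture viewer there is one more tool, called by a JSON object that holds its "method" and its "body". servo_tool: Moves the arm, as the interface text tells. Its arguments: {"type":"object","properties":{"commands":{"type":"array","items":{"type":"number"}},"grip_force":{"type":"number"}},"required":["commands"]}

```bash
mkdir -p pics; cat > h.py <<'E'
import numpy as np,cv2
from station import monitor,viewer,ticket
from scipy.spatial.transform import Rotation as R
def grab(n,f):
    d=viewer.get_image(n); cv2.imwrite('pics/'+f,cv2.cvtColor(d['frame'],cv2.COLOR_RGB2BGR)); np.savez('pics/'+f[:-4]+'.npz',**d); return d
def world(d):
    K=d['camera_matrix'];T=d['cam_to_world'];z=d['depth'];v,u=np.mgrid[:480,:640]
    p=np.stack([(u-K[0,2])/K[0,0]*z,(v-K[1,2])/K[1,1]*z,z],-1)
    return p@T[:3,:3].T+T[:3,3]
E
python3 - <<'E'
from h import *
o=monitor.get_obs();print({k:np.round(v,3) for k,v in o.items()});print(R.from_rotvec(o['tool_rot']).as_matrix().round(3))
for n in ['top','scene']:
    d=grab(n,n+'1.png');print(n,d['cam_to_world'].round(3),d['camera_matrix'].round(1))
E
```

```text
{'t': np.float64(0.0), 'q': array([ 1.033,  0.053,  1.614,  0.   ,  1.476, -0.119]), 'dq': array([-0.001,  0.001, -0.   , -0.001,  0.   ,  0.   ]), 'effort': array([-1.0000e-03, -3.9370e+01, -3.7017e+01, -0.0000e+00,  7.0000e-03,
        0.0000e+00]), 'tool_pos': array([0.254, 0.57 , 0.205]), 'tool_rot': array([-1.548,  0.329, -0.328]), 'contact_force': array([0.073, 0.269, 0.703]), 'wrist_torque': array([ 0.   , -0.045,  0.024]), 'opening': np.float64(0.086)}
[[ 0.914 -0.001  0.407]
 [-0.407 -0.002  0.914]
 [-0.    -1.    -0.002]]
top [[ 0.022 -0.981  0.194  0.261]
 [-1.    -0.026 -0.017 -0.036]
 [ 0.022 -0.193 -0.981  1.343]
 [ 0.     0.     0.     1.   ]] [[571.4   0.  312.4]
 [  0.  571.4 238.6]
 [  0.    0.    1. ]]
scene [[-0.578  0.519 -0.629  1.342]
 [ 0.816  0.379 -0.437  0.521]
 [ 0.011 -0.766 -0.643  0.891]
 [ 0.     0.     0.     1.   ]] [[553.8   0.  313.7]
 [  0.  553.8 237.3]
 [  0.    0.    1. ]]
```

View pics/top1.png

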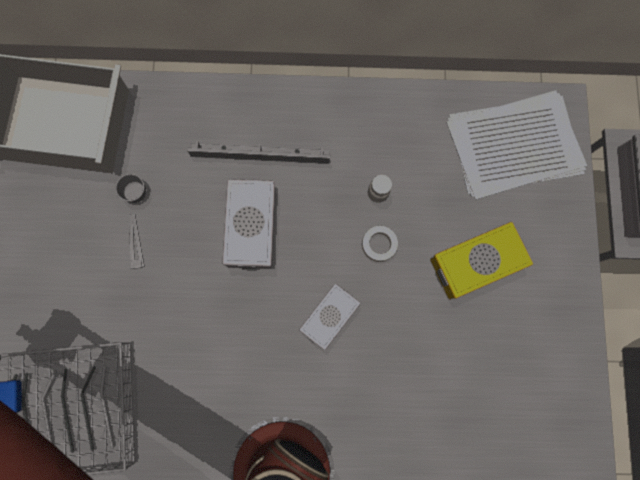

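View pics/scene1.png

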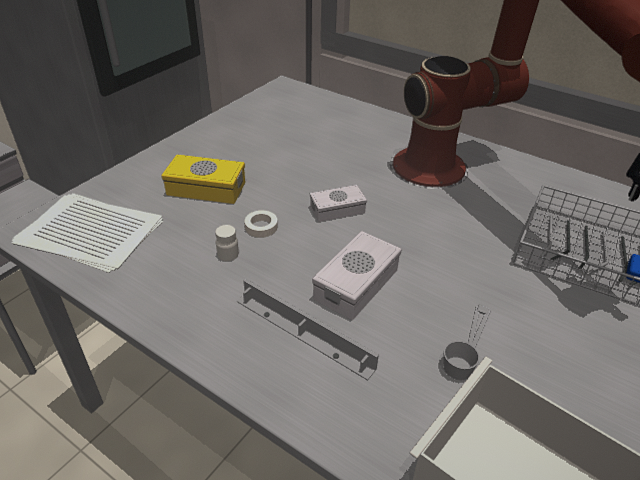

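Candidates in the top view are the large pale box (248,223), the small pale box (330,316) and the yellow box (485,260). Yellow is excluded and the larger of the rest is the one at (248,223). The fence is at (260,153), the cup (133,189), the forceps (137,243), the tape (380,243) and the jar (381,187). Next I'll confirm with a crop and measure.

```bash
cat >> h.py <<'E'
def lid(d,zmin=0.055,zmax=0.085,c=None,tag=None):
    # container lid rect: colour mask by brightness + lid height, ray onto z=.07
    W=world(d); f=d['frame'].astype(int)
    m=((W[...,2]>zmin)&(W[...,2]<zmax)&(f.min(-1)>0)&(W[...,0]>.4)&(W[...,0]<.9)&(abs(W[...,1]-(0.08 if c is None else c))<.2)).astype(np.uint8)
    m=cv2.morphologyEx(m,cv2.MORPH_OPEN,np.ones((5,5),np.uint8))
    n,L,S,C=cv2.connectedComponentsWithStats(m); k=1+np.argmax(S[1:,4])
    cs,_=cv2.findContours((L==k).astype(np.uint8),cv2.RETR_EXTERNAL,cv2.CHAIN_APPROX_NONE)
    px=max(cs,key=len)[:,0,:].astype(float)
    P=cast(d,px,0.07)
    r=cv2.minAreaRect((P[:,:2]*1000).astype(np.float32)); 
    (cx,cy),(w,h),a=r
    if w<h: a+=90; w,h=h,w
    # a = angle of long axis from world x
    return np.array([cx,cy])/1000,(w,h),((a+90)%180)-90
def cast(d,px,z):
    K=d['camera_matrix'];T=d['cam_to_world'];px=np.atleast_2d(px)
    r=np.c_[(px[:,0]-K[0,2])/K[0,0],(px[:,1]-K[1,2])/K[1,1],np.ones(len(px))]@T[:3,:3].T
    return T[:3,3]+r*((z-T[2,3])/r[:,2])[:,None]
E
python3 - <<'E'
from h import *
d=dict(np.load('pics/top1.npz'));W=world(d)
print(lid(d))
for n,(u,v) in dict(lidc=(248,223),small=(330,316),cup=(133,189),forc=(137,260),tape=(367,243),jar=(381,182)).items(): print(n,W[v,u].round(3))
# fence
m=(W[...,2]>.035)&(W[...,2]<.055)&(W[...,0]>.7)&(W[...,0]<.9)&(abs(W[...,1]-.08)<.22)
m[160:]=0
v,u=np.nonzero(m);print(u.min(),u.max(),v.min(),v.max())
P=W[m]
for a in range(u.min(),u.max()+1,12):
    s=m[:,a]; vv=np.nonzero(s)[0]
    if len(vv): print(a,vv.min(),vv.max(),cast(d,[[a,vv.max()]],.045).round(4),W[vv.max(),a].round(3))
im=cv2.imread('pics/top1.png');cv2.imwrite('pics/crop1.png',cv2.resize(im[120:370,110:410],None,fx=2.4,fy=2.4,interpolation=cv2.INTER_CUBIC))
E
```

```text
(array([0.54645483, 0.08790629]), (202.3656005859375, 110.12452697753906), -0.38980865478515625)
lidc [0.544 0.089 0.072]
small [ 0.34  -0.102  0.051]
cup [0.635 0.375 0.009]
forc [0.464 0.353 0.002]
tape [ 0.514 -0.187  0.028]
jar [ 0.649 -0.214  0.075]
187 329 141 159
187 148 150 [[0.7241 0.2442 0.045 ]] [0.722 0.243 0.051]
199 148 152 [[0.72   0.2155 0.045 ]] [0.723 0.217 0.035]
211 149 153 [[0.7183 0.187  0.045 ]] [0.721 0.188 0.037]
223 149 153 [[0.7191 0.1586 0.045 ]] [0.72  0.159 0.042]
235 150 153 [[0.72   0.1301 0.045 ]] [0.722 0.131 0.04 ]
247 151 154 [[0.7183 0.1016 0.045 ]] [0.721 0.102 0.038]
259 146 155 [[0.7167 0.073  0.045 ]] [0.719 0.074 0.037]
271 152 156 [[0.715  0.0444 0.045 ]] [0.718 0.045 0.037]
283 152 156 [[0.7159 0.0159 0.045 ]] [0.718 0.016 0.038]
295 153 157 [[ 0.7142 -0.0127  0.045 ]] [ 0.717 -0.013  0.036]
307 154 157 [[ 0.715  -0.0413  0.045 ]] [ 0.718 -0.041  0.038]
319 154 159 [[ 0.7109 -0.07    0.045 ]] [ 0.714 -0.07   0.036]
```

View pics/crop1.png

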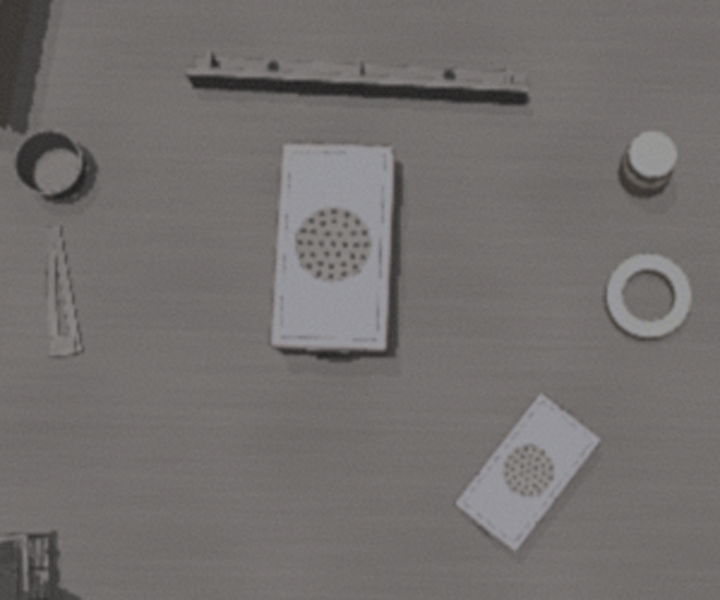

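```bash
python3 - <<'E'
from h import *
d=dict(np.load('pics/top1.npz'));g=cv2.cvtColor(d['frame'],cv2.COLOR_RGB2GRAY)
print(g[225,215:285]);print(g[170:275:1,240]); print(g[140:165,230],g[140:165,300])
W=world(d);print(W[140:165,230].round(3)[:,[0,2]])
E
```

```text
[112 113 112 112 113 111 115 113 108 106 129 152 148 146 148 149 151 146
 137 123 107 107 123 125 108  94 119 129 131 124  98  88 118 130 123  95
  91 125 132 129 124 109 113 129 130 125 124 129 133 143 151 153 140 114
 144 154 149 116  71  59  63  73 100 106 113 110 111 113 114 110]
[112 112 115 111 112 111 112 110 102 103 133 151 150 143 147 152 150 149
 149 152 151 149 149 152 152 150 150 148 148 151 148 151 149 152 150 149
 149 150 142 134 124  97  95 121 129 106  85 106 127 127 119 112 122 130
 121  94  88 117 129 128 122 125 129 132 130 137 150 150 150 148 150 150
 151 148 151 150 150 149 150 149 151 151 148 151 155 148 152 154 148 145
 136 144 152 150 131 115  67  51  86 106 109 104 104 104 103]
[114 114 115 115 114 116 119 120 116 111 115 125 124  80  41  37  44  42
  61  98 107 108 110 110 114] [108 107 110 110 113 109 111 106 110 122 120 114 115 117 121 118  82  44
  48  46  42  41  63  97 105]
[[ 0.769  0.001]
 [ 0.765  0.005]
 [ 0.763  0.003]
 [ 0.759  0.006]
 [ 0.756  0.006]
 [ 0.755  0.004]
 [ 0.75   0.011]
 [ 0.75   0.004]
 [ 0.746  0.007]
 [ 0.743  0.009]
 [ 0.727  0.045]
 [ 0.723  0.05 ]
 [ 0.722  0.044]
 [ 0.72   0.044]
 [ 0.719  0.04 ]
 [ 0.721  0.028]
 [ 0.719  0.025]
 [ 0.721  0.012]
 [ 0.72   0.009]
 [ 0.719  0.003]
 [ 0.716  0.004]
 [ 0.715  0.001]
 [ 0.712  0.001]
 [ 0.71  -0.   ]
 [ 0.706  0.004]]
```

```bash
cat >> h.py <<'E'
def cross(a,lev,start,step):
    i=start
    while (a[i]-lev)*(a[i+step]-lev)>0: i+=step
    return i+step*(a[i]-lev)/(a[i]-a[i+step])
def fence(d):
    g=cv2.GaussianBlur(cv2.cvtColor(d['frame'],cv2.COLOR_RGB2GRAY),(3,1),0).astype(float)
    px=[];pb=[]
    for u in range(195,325,2):
        col=g[:,u]; v=140+np.argmin(col[140:165])
        px.append((u,cross(col,82,v,-1))); pb.append((u,cross(col,80,v,1)))
    return cast(d,np.array(px),.045),cast(d,np.array(pb),0)
def lid2(d,thr=132):
    # colour mask -> contour -> rays on lid plane -> trimmed edge-line fits
    g=cv2.cvtColor(d['frame'],cv2.COLOR_RGB2GRAY);W=world(d)
    m=((g>thr)&(W[...,2]>.045)&(W[...,2]<.09)&(W[...,0]>.4)&(W[...,1]>-.1)&(W[...,1]<.3)).astype(np.uint8)
    m=cv2.morphologyEx(m,cv2.MORPH_CLOSE,np.ones((5,5),np.uint8)); m=cv2.morphologyEx(m,cv2.MORPH_OPEN,np.ones((5,5),np.uint8))
    cs,_=cv2.findContours(m,cv2.RETR_EXTERNAL,cv2.CHAIN_APPROX_NONE); c=max(cs,key=cv2.contourArea)
    P=cast(d,c[:,0,:].astype(float),.07)[:,:2]
    r=cv2.minAreaRect((P*1000).astype(np.float32)); B=cv2.boxPoints(r)/1000
    ctr=B.mean(0);out=[]
    for i in range(4):
        a,b=B[i],B[(i+1)%4];L=np.linalg.norm(b-a);t=(b-a)/L;n=np.array([-t[1],t[0]])
        s=(P-a)@t;e=abs((P-a)@n);k=(s>.12*L)&(s<.88*L)&(e<.008)
        vx,vy,x0,y0=cv2.fitLine((P[k]).astype(np.float32),cv2.DIST_HUBER,0,1e-4,1e-4).ravel()
        out.append((L,np.degrees(np.arctan2(vy,vx))%180,np.array([x0,y0]),np.array([vx,vy])))
    def ix(p,q): 
        A=np.c_[p[3],-q[3]];k=np.linalg.solve(A,q[2]-p[2]);return p[2]+k[0]*p[3]
    C=np.array([ix(out[i],out[(i+1)%4]) for i in range(4)])
    return C.mean(0),[(round(o[0],3),round(o[1],2)) for o in out],C
E
python3 - <<'E'
from h import *
d=dict(np.load('pics/top1.npz'))
for P in fence(d):
    k=np.polyfit(P[:,1],P[:,0],1);r=P[:,0]-np.polyval(k,P[:,1]);print('fence dx/dy deg',np.degrees(np.arctan(k[0])),'x at y=.088',np.polyval(k,.088),r.std())
print(cast(d,[[188,152],[329.5,158]],.045))
print(lid2(d))
E
```

```text
fence dx/dy deg 1.3326208249494895 x at y=.088 0.7191067564760049 0.0004321154421851227
fence dx/dy deg 1.3844667099773311 x at y=.088 0.7196774184503287 0.00045144322092578704
[[ 0.71918836  0.24151022  0.045     ]
 [ 0.7141221  -0.09494492  0.045     ]]
(array([0.54783064, 0.08869684], dtype=float32), [(np.float32(0.196), np.float32(179.89)), (np.float32(0.106), np.float32(91.63)), (np.float32(0.196), np.float32(179.48)), (np.float32(0.106), np.float32(89.16))], array([[0.6457547 , 0.03688688],
       [0.64284027, 0.13946147],
       [0.4521257 , 0.14118169],
       [0.450602  , 0.03725735]], dtype=float32))
```

{"method": "servo_tool", "body": {"commands": [0,-0.1,0,0,0,0,0,0,-0.1,0,0,0,0,0,0,-0.1,0,0,0,0,0,0,-0.1,0,0,0,0,0,0,0,0,0,0,0,0], "grip_force": 40}}

```text
t: 0.6
tool_pos: [0.2528, 0.5687, 0.2012]
tool_rot: [-1.578, 0.006, 0.0]
contact_force: [0.7, -0.0, 0.3]
opening: 0.0123
```

```bash
cat >> h.py <<'E'
def st():
    o=monitor.get_obs();M=R.from_rotvec(o['tool_rot']).as_matrix()
    print('t',round(float(o['t']),2),'p',o['tool_pos'].round(4),'zyaw',np.degrees(np.arctan2(M[1,2],M[0,2])).round(2),'ydir',M[:,1].round(3),'F',o['contact_force'].round(1),'op',round(float(o['opening']),3))
E
python3 -c "from h import *;st()"
```

```text
t 0.6 p [0.2528 0.5687 0.2012] zyaw 89.8 ydir [-0.004 -0.007 -1.   ] F [ 0.7 -0.   0.3] op 0.012
```

{"method": "servo_tool", "body": {"commands": [0,0.01,0,2.4,0,-4.2,0,0,0.01,0,2.4,0,-4.2,0,0,0,0,2.4,0,-4.2,0,0,0,0,2.4,0,-4.2,0,0,0,0,2.4,0,-4.2,0,0,0,0,2.4,0,-4.2,0,0,0,0,2.4,0,-4.2,0,0,0,0,2.4,0,-4.2,0,0,0,0,2.4,0,-4.2,0,0,0,0,0,0,0,0]}}

```text
t: 1.6
tool_pos: [0.4624, 0.1712, 0.1997]
tool_rot: [-1.58, 0.038, -0.031]
contact_force: [0.2, 1.4, 0.2]
opening: 0.0001
```

```bash
python3 -c "
from h import *;st()
d=grab('wrist','w1.png');grab('top','top2.png')"
```

```text
t 1.6 p [0.4624 0.1712 0.1997] zyaw 87.5 ydir [-0.005 -0.01  -1.   ] F [0.2 1.4 0.2] op 0.0
```

View pics/w1.png

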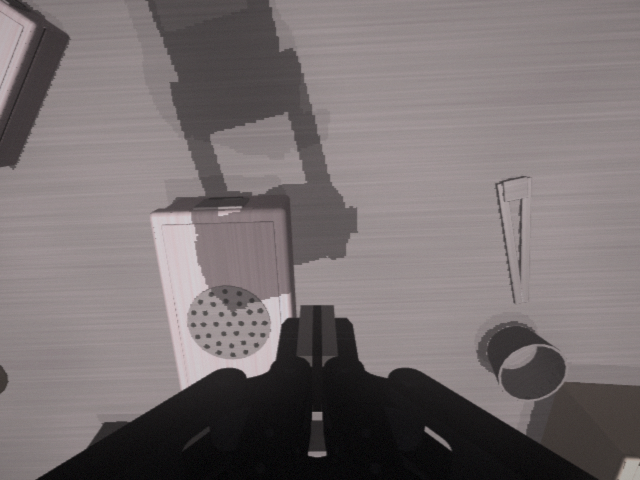

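View pics/top2.png

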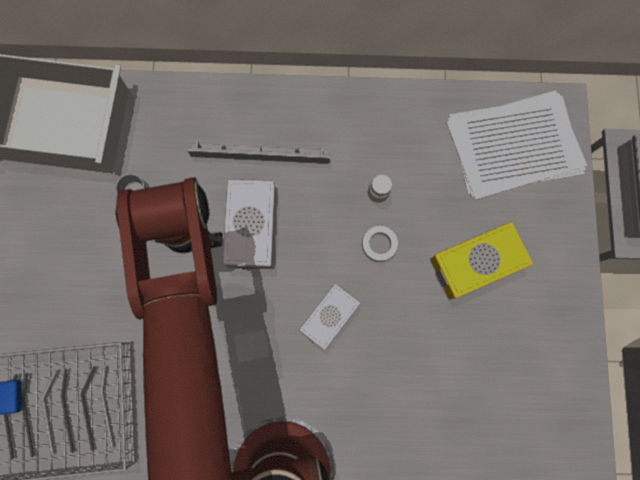

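Nothing is occluded or blocked. In the wrist view the closed tips are at (317,320), left of the box side. Descending beside the near-left corner.

{"method": "servo_tool", "body": {"commands": [0,-0.02,0,0.6,0,1.6,0,0,0,0,0,3.5,0,0,0,0,0,0,3.5,0,0,0,0,0,0,3.5,0,0,0,0,0,0,3.5,0,0,0,0,0,0,2.5,0,0,0,0,0,0,0,0,0]}}

```text
t: 2.4
tool_pos: [0.4629, 0.2013, 0.0307]
tool_rot: [-1.574, 0.011, -0.006]
contact_force: [-0.4, 0.4, 0.5]
opening: 0.0
```

```bash
python3 -c "
from h import *;st()"
```

```text
t 2.4 p [0.4629 0.2013 0.0307] zyaw 89.4 ydir [-0.003 -0.004 -1.   ] F [-0.4  0.4  0.5] op 0.0
```

{"method": "servo_tool", "body": {"commands": [0,0,0,0.1,0.4,-1.5,0,0,0,0,0,0,-1.5,0,0,0,0,0,0,-1,0,0,0,0,-0.2,0,-1,0,0,0,0,-0.3,0,-1,0,0,0,0,-0.3,0,-1,0,0,0,0,-0.3,0,-1,0]}}

```text
t: 3.1
tool_pos: [0.4526, 0.1219, 0.0315]
tool_rot: [-1.568, 0.003, -0.006]
contact_force: [-0.5, 2.8, -2.2]
opening: 0.0002
```

```bash
python3 -c "
from h import *;st()
d=grab('top','top3.png');print(lid2(d));print(lid(d))"
```

```text
t 3.1 p [0.4526 0.1219 0.0315] zyaw 89.68 ydir [ 0.002  0.003 -1.   ] F [-0.5  2.8 -2.2] op 0.0
(array([0.5491625 , 0.07280852], dtype=float32), [(np.float32(0.107), np.float32(97.8)), (np.float32(0.198), np.float32(13.74)), (np.float32(0.107), np.float32(103.65)), (np.float32(0.198), np.float32(14.65))], array([[ 0.46325195, -0.00189376],
       [ 0.65457076,  0.04490246],
       [ 0.6296021 ,  0.1476859 ],
       [ 0.4492252 ,  0.10053946]], dtype=float32))
(array([0.54557513, 0.07199219]), (203.9303436279297, 109.5256576538086), 13.866340637207031)
```

View pics/top3.png

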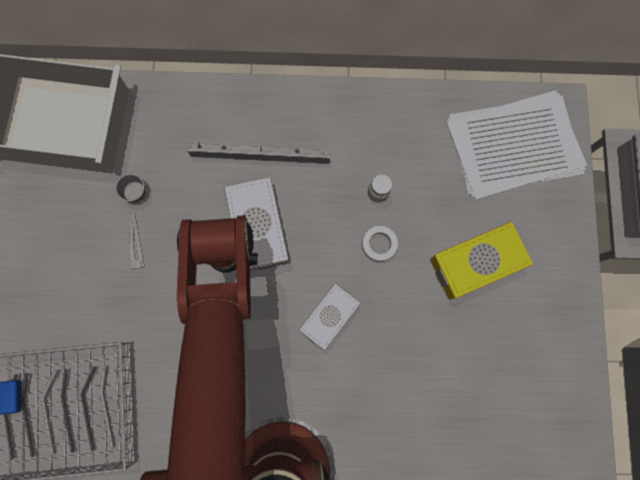

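Turned about 14° CCW, with the middle moved 16 mm in −y (box at (258,222), finger at (245,255)). Next is the opposite corner: far right, pushed toward +y.

{"method": "servo_tool", "body": {"commands": [0,0,0,0,0,2,0,0,0,0,0,-4,0,0,0,0,0,0,-4,0,0,0,0,0,0,-4,0,0,0,0,0,4,0,-3,0,0,0,0,0,4,0,-3,0,0,0,0,4,0,-3,0,0,0,0,4,0,-3,0,0,0,0,2.5,0,-2,0,0,0,0,0,0,0,0]}}

```text
validation failed for argument at $.co...
```

{"method": "servo_tool", "body": {"commands": [0,0,0,0,0,2,0,0,0,0,0,-4,0,0,0,0,0,0,-4,0,0,0,0,0,0,-4,0,0,0,0,0,4,0,-3,0,0,0,0,4,0,-3,0,0,0,0,4,0,-3,0,0,0,0,4,0,-3,0,0,0,0,2.5,0,-2,0,0,0,0,0,0,0,0]}}

```text
t: 4.15
tool_pos: [0.64, -0.0119, 0.1675]
tool_rot: [-1.59, -0.011, -0.023]
contact_force: [-1.2, 0.8, -0.1]
opening: -0.0
```

```bash
python3 -c "
from h import *;st()"
```

```text
t 4.15 p [ 0.64   -0.0119  0.1675] zyaw 89.55 ydir [ 0.021 -0.019 -1.   ] F [-1.2  0.8 -0.1] op -0.0
```

{"method": "servo_tool", "body": {"commands": [-0.018,0,-0.02,0.6,0,-0.3,0,0,0,0,0,3.5,0,0,0,0,0,0,3.5,0,0,0,0,0,0,3.5,0,0,0,0,0,0,2,0,0,0,0,0,0,0,0,0]}}

```text
t: 4.75
tool_pos: [0.6523, -0.0208, 0.0439]
tool_rot: [-1.617, -0.038, -0.045]
contact_force: [-0.8, 0.4, 0.1]
opening: 0.0001
```

```bash
python3 -c "
from h import *;st()"
```

```text
t 4.75 p [ 0.6523 -0.0208  0.0439] zyaw 89.67 ydir [ 0.053 -0.047 -0.998] F [-0.8  0.4  0.1] op 0.0
```

{"method": "servo_tool", "body": {"commands": [0.035,0,0.04,0,1.2,0,0,0,0,0,0,0,0,0]}}

```text
t: 4.95
tool_pos: [0.6522, -0.0201, 0.0333]
tool_rot: [-1.583, -0.009, -0.012]
contact_force: [-0.4, -0.4, -0.2]
opening: 0.0002
```

```bash
python3 -c "
from h import *;st()"
```

```text
t 4.95 p [ 0.6522 -0.0201  0.0333] zyaw 89.89 ydir [ 0.013 -0.012 -1.   ] F [-0.4 -0.4 -0.2] op 0.0
```

{"method": "servo_tool", "body": {"commands": [0.01,0,0.01,0,0.5,1.5,0,0,0,0,0,0,1.5,0,0,0,0,0,0,1,0,0,0,0,0,0,1,0,0,0,0,0,0,1,0,0,0,0,0,0,1,0,0,0,0,0,0,1,0,0,0,0,0,0,1,0]}}

```text
t: 5.75
tool_pos: [0.656, 0.0756, 0.0344]
tool_rot: [-1.581, -0.013, -0.012]
contact_force: [0.6, -3.6, 0.4]
opening: 0.0001
```

```bash
python3 -c "
from h import *;st()
d=grab('top','top4.png');print(lid2(d));print(lid(d))"
```

```text
t 5.75 p [0.656  0.0756 0.0344] zyaw 90.02 ydir [ 0.016 -0.011 -1.   ] F [ 0.6 -3.6  0.4] op 0.0Traceback (most recent call last):
  File "<string>", line 3, in <module>
    d=grab('top','top4.png');print(lid2(d));print(lid(d))
                                   ~~~~^^^
  File "h.py", line 44, in lid2
    cs,_=cv2.findContours(m,cv2.RETR_EXTERNAL,cv2.CHAIN_APPROX_NONE); c=max(cs,key=cv2.contourArea)
                                                                        ~~~^^^^^^^^^^^^^^^^^^^^^^^^
ValueError: max() iterable argument is empty
```

View pics/top4.png

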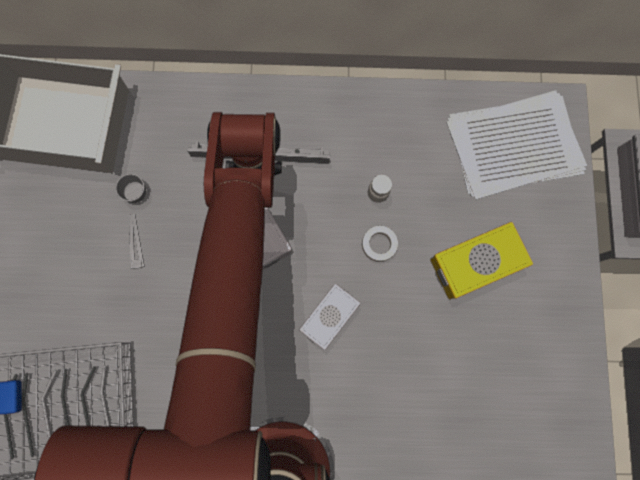

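The arm hides the box in the top view; only its right corner shows, at (290,248). Checking the scene camera.

```bash
cat >> h.py <<'E'
def lids(d):
    W=world(d);f=d['frame'].astype(int)
    m=((W[...,2]>.06)&(W[...,2]<.08)&(W[...,0]>.4)&(W[...,0]<.72)&(W[...,1]>-.1)&(W[...,1]<.28)&(f.max(-1)>95)).astype(np.uint8)
    m=cv2.morphologyEx(m,cv2.MORPH_CLOSE,np.ones((5,5),np.uint8));m=cv2.morphologyEx(m,cv2.MORPH_OPEN,np.ones((5,5),np.uint8))
    cs,_=cv2.findContours(m,cv2.RETR_EXTERNAL,cv2.CHAIN_APPROX_NONE); c=max(cs,key=cv2.contourArea)
    P=cast(d,c[:,0,:].astype(float),.07)[:,:2]
    (cx,cy),(w,h),a=cv2.minAreaRect((P*1000).astype(np.float32))
    if w<h:a+=90;w,h=h,w
    return (round(cx),round(cy)),(round(w),round(h)),a%180,(cv2.boxPoints(cv2.minAreaRect((P*1000).astype(np.float32)))).round().tolist()
E
python3 -c "
from h import *
d=dict(np.load('pics/scene1.npz'));print(lids(d))
d=grab('scene','s4.png');print(lids(d))"
```

```text
((555, 92), (203, 112), 179.5656509399414, [[453.0, 37.0], [656.0, 35.0], [657.0, 147.0], [454.0, 149.0]])
((550, 93), (205, 108), 31.549571990966797, [[435.0, 85.0], [492.0, -7.0], [666.0, 100.0], [609.0, 192.0]])
```

View pics/s4.png

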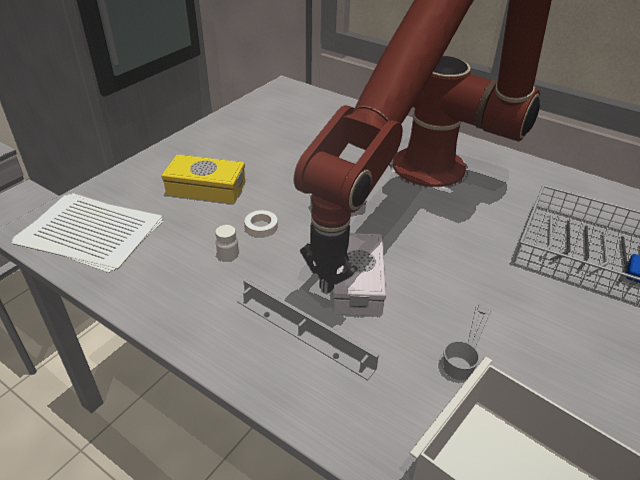

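Scene view: the box lid is around (360,265), at about 31.5° CCW with its middle near (0.543, 0.089), which is back at its start. Next push is the near-left corner again.

{"method": "servo_tool", "body": {"commands": [0,0,0,0,0,-2,0,0,0,0,0,-4,0,0,0.01,0,0.01,0,-4,0,0,0,0,0,0,-4,0,0,0,0,0,-4,0,1.5,0,0,0,0,-4,0,1.5,0,0,0,0,-4,0,1.5,0,0,0,0,-4,0,1.5,0,0,0,0,-4,0,1.5,0,0,0,0,-2,0,1,0,0,0,0,0,0,0,0]}}

```text
t: 6.95
tool_pos: [0.4238, 0.1518, 0.1599]
tool_rot: [-1.548, 0.002, 0.002]
contact_force: [0.9, 0.2, -0.1]
opening: -0.0002
```

```bash
python3 -c "
from h import *;st()"
```

```text
t 6.95 p [0.4238 0.1518 0.1599] zyaw 90.02 ydir [-0.002  0.022 -1.   ] F [ 0.9  0.2 -0.1] op -0.0
```

{"method": "servo_tool", "body": {"commands": [-0.012,0,0,-0.5,0,-0.4,0,0,0,0,0,3.5,0,0,0,0,0,0,3.5,0,0,0,0,0,0,3,0,0,0,0,0,0,1.5,0,0,0,0,0,0,0,0,0]}}

```text
t: 7.55
tool_pos: [0.4232, 0.1478, 0.044]
tool_rot: [-1.56, -0.0, -0.004]
contact_force: [-0.4, -0.1, 0.4]
opening: 0.0
```

```bash
python3 -c "
from h import *;st()"
```

```text
t 7.55 p [0.4232 0.1478 0.044 ] zyaw 89.87 ydir [ 0.002  0.011 -1.   ] F [-0.4 -0.1  0.4] op 0.0
```

{"method": "servo_tool", "body": {"commands": [0,0,0,0.2,0.7,-1.4,0,0,0,0,0.2,0.5,-1.4,0,0,0,0,0.2,0,-1,0,0,0,0,0.2,0,-1,0,0,0,0,0.2,0,-1,0,0,0,0,0.3,0,-1,0,0,0,0,0.3,0,-1,0,0,0,0,0.3,0,-1,0,0,0,0,0.3,0,-0.6,0]}}

```text
t: 8.45
tool_pos: [0.4483, 0.05, 0.0339]
tool_rot: [-1.553, 0.003, -0.003]
contact_force: [-3.3, 2.8, 0.8]
opening: 0.0
```

```bash
python3 -c "
from h import *;st()
d=grab('scene','s5.png');print(lids(d))
d=grab('top','top5.png');print(lid2(d));print(lid(d))"
```

```text
t 8.45 p [0.4483 0.05   0.0339] zyaw 89.75 ydir [ 0.     0.017 -1.   ] F [-3.3  2.8  0.8] op 0.0
((558, 78), (206, 117), 52.29402160644531, [[448.0, 32.0], [541.0, -40.0], [667.0, 123.0], [574.0, 195.0]])
(array([0.5805249 , 0.11189577], dtype=float32), [(np.float32(0.107), np.float32(89.84)), (np.float32(0.159), np.float32(52.86)), (np.float32(0.107), np.float32(143.48)), (np.float32(0.159), np.float32(62.04))], array([[ 0.55162764, -0.01545461],
       [ 0.6533506 ,  0.1188356 ],
       [ 0.5650132 ,  0.1842549 ],
       [ 0.5521084 ,  0.15994717]], dtype=float32))
(array([0.5620257 , 0.08642287]), (166.18521118164062, 110.37399291992188), 52.96746063232422)
```

View pics/top5.png

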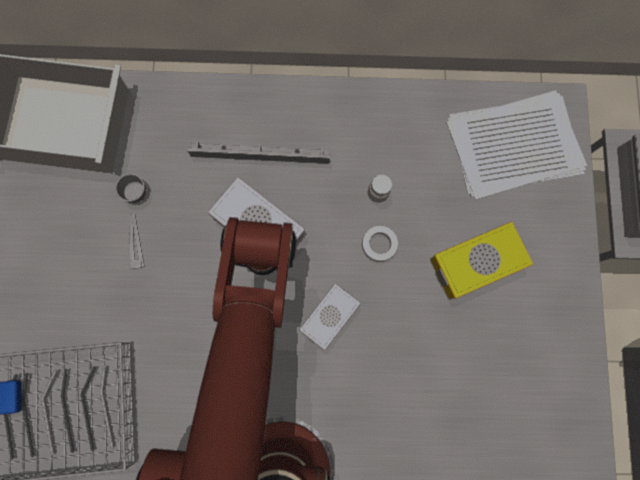

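Box at about 53°, middle near (0.549, 0.072), 16 mm off its start. Far corners are at px (302,235) and (238,182). Next is the far-right corner, pushed back-left.

{"method": "servo_tool", "body": {"commands": [0,0,0,-1.2,0,1.2,0,0,0,0,0,-4,0,0,-0.008,0,0,0,-4,0,0,0,0,0,0,-4,0,0,0,0,0,4,0,0.3,0,0,0,0,4,0,0.3,0,0,0,0,4,0,0.3,0,0,0,0,4,0,0.3,0,0,0,0,4,0,0.3,0,0,0,0,2.5,0,0,0,0,0,0,0,0,0,0]}}

```text
t: 9.65
tool_pos: [0.6689, 0.083, 0.1726]
tool_rot: [-1.573, -0.026, -0.021]
contact_force: [-0.2, 0.1, -0.1]
opening: -0.0002
```

```bash
python3 -c "
from h import *;st()"
```

```text
t 9.65 p [0.6689 0.083  0.1726] zyaw 90.17 ydir [ 0.03  -0.002 -1.   ] F [-0.2  0.1 -0.1] op -0.0
```

{"method": "servo_tool", "body": {"commands": [0,0,0.02,0.6,0,0,0,0,0,0.005,0,3.5,0,0,0,0,0,0,3.5,0,0,0,0,0,0,3.5,0,0,0,0,0,0,2,0,0,0,0,0,0,0.8,0,0,0,0,0,0,0,0,0]}}

```text
t: 10.35
tool_pos: [0.6729, 0.0886, 0.041]
tool_rot: [-1.576, -0.017, -0.002]
contact_force: [-0.9, 0.6, -0.4]
opening: -0.0004
```

```bash
python3 -c "
from h import *;st()"
```

```text
t 10.35 p [0.6729 0.0886 0.041 ] zyaw 90.53 ydir [ 0.012 -0.005 -1.   ] F [-0.9  0.6 -0.4] op -0.0
```

{"method": "servo_tool", "body": {"commands": [0,0,0,-0.5,0.9,0.3,0,0,0,0,-0.8,0.2,0.7,0,0,0,0,-0.8,0,0.8,0,0,0,0,-0.8,0,0.8,0,0,0,0,-0.8,0,0.8,0,0,0,0,-0.8,0,0.8,0,0,0,0,-0.6,0,0.7,0]}}

```text
t: 11.05
tool_pos: [0.6237, 0.1407, 0.0354]
tool_rot: [-1.577, -0.031, -0.016]
contact_force: [2.5, -1.6, -2.4]
opening: 0.0001
```

```bash
python3 -c "
from h import *;st()
d=grab('scene','s6.png');print(lids(d))"
```

```text
t 11.05 p [0.6237 0.1407 0.0354] zyaw 90.52 ydir [ 0.03  -0.007 -1.   ] F [ 2.5 -1.6 -2.4] op 0.0
((529, 25), (101, 77), 162.52396392822266, [[469.0, 4.0], [566.0, -27.0], [589.0, 47.0], [492.0, 77.0]])
```

View pics/s6.png

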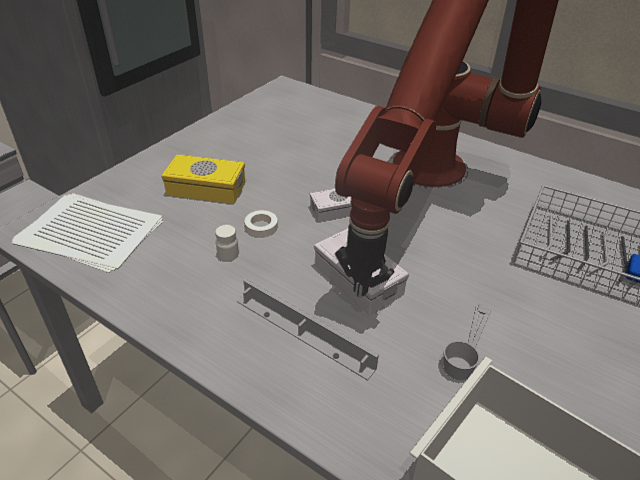

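Box now at about 72° (scene px 360,265). Moving over to the near corner, where the view is clearer.

{"method": "servo_tool", "body": {"commands": [0,0,0,1.2,0,-0.8,0,0,0,0.01,0,-4,0,0,0,0,0.01,0,-4,0,0,0,0,0,0,-4,0,0,0,0,0,-4,0,-2.3,0,0,0,0,-4,0,-2.3,0,0,0,0,-4,0,-2.3,0,0,0,0,-4,0,-2.3,0,0,0,0,-4,0,-2.3,0,0,0,0,-2,0,-1.5,0,0,0,0,0,0,0,0]}}

```text
t: 12.2
tool_pos: [0.4099, -0.0051, 0.164]
tool_rot: [-1.576, -0.004, 0.01]
contact_force: [0.6, 0.0, -0.1]
opening: 0.0
```

```bash
python3 -c "
from h import *;st()
d=grab('top','top7.png');print(lid2(d))
d=grab('scene','s7.png');print(lids(d))"
```

```text
t 12.2 p [ 0.4099 -0.0051  0.164 ] zyaw 90.52 ydir [-0.003 -0.005 -1.   ] F [ 0.6  0.  -0.1] op 0.0
(array([0.53726   , 0.09621263], dtype=float32), [(np.float32(0.107), np.float32(129.36)), (np.float32(0.197), np.float32(73.08)), (np.float32(0.107), np.float32(163.32)), (np.float32(0.197), np.float32(73.34))], array([[ 0.5521757 , -0.03391022],
       [ 0.6120869 ,  0.16299565],
       [ 0.5118863 ,  0.1930273 ],
       [ 0.47289103,  0.06273775]], dtype=float32))
((541, 88), (203, 114), 72.8291015625, [[457.0, 8.0], [566.0, -25.0], [626.0, 169.0], [517.0, 202.0]])
```

View pics/top7.png

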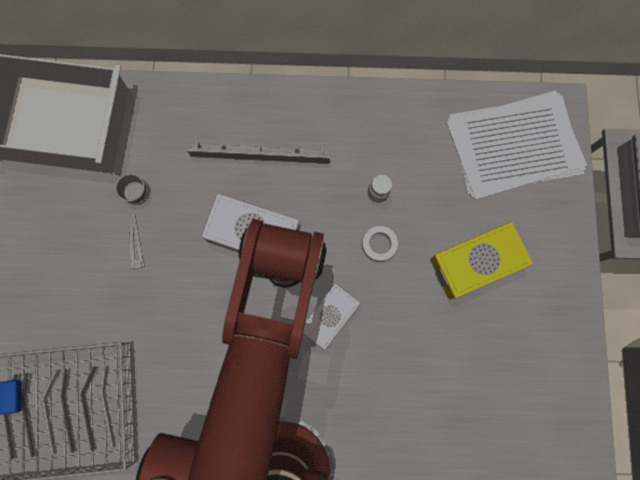

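At 73.2°, middle (0.533, 0.083). The box spans (205–298, 197–250) px. About 15° more, with the near-right corner pushed away from the robot.

{"method": "servo_tool", "body": {"commands": [0,0,0,-0.3,0,2,0,0,0,0,0,3.5,0.8,0,0,0,0,0,3.5,0,0,0,0,0,0,3.5,0,0,0,0,0,0,2,0,0,0,0,0,0,0.5,0,0,0,0,0,0,0,0,0]}}

```text
t: 13.0
tool_pos: [0.4167, 0.0274, 0.0341]
tool_rot: [-1.572, -0.013, 0.011]
contact_force: [-0.2, -0.9, 0.7]
opening: 0.0
```

```bash
python3 -c "
from h import *;st()"
```

```text
t 13.0 p [0.4167 0.0274 0.0341] zyaw 90.87 ydir [ 0.001 -0.002 -1.   ] F [-0.2 -0.9  0.7] op 0.0
```

{"method": "servo_tool", "body": {"commands": [0,0,0,1.2,0.4,-0.3,0,0,0,0,0.9,0,-0.4,0,0,0,0,0.7,0,-0.4,0,0,0,0,0.7,0,-0.4,0,0,0,0,0.6,0,-0.4,0,0,0,0,0,0,0,0]}}

```text
t: 13.6
tool_pos: [0.4609, 0.0085, 0.033]
tool_rot: [-1.572, -0.01, 0.015]
contact_force: [-0.5, -0.3, -1.3]
opening: 0.0
```

```bash
python3 -c "
from h import *;st()
d=grab('top','top8.png');print(lid2(d))
d=grab('scene','s8.png');print(lids(d))"
```

```text
t 13.6 p [0.4609 0.0085 0.033 ] zyaw 90.95 ydir [-0.003 -0.001 -1.   ] F [-0.5 -0.3 -1.3] op 0.0
(array([0.55745614, 0.18972078], dtype=float32), [(np.float32(0.108), np.float32(91.55)), (np.float32(0.197), np.float32(80.56)), (np.float32(0.108), np.float32(170.9)), (np.float32(0.197), np.float32(81.36))], array([[ 0.5659345 , -0.08801632],
       [ 0.6089705 ,  0.17073503],
       [ 0.50457525,  0.1874522 ],
       [ 0.55034435,  0.48871222]], dtype=float32))
((549, 87), (203, 116), 80.33467102050781, [[475.0, -4.0], [589.0, -23.0], [623.0, 177.0], [509.0, 196.0]])
```

View pics/top8.png

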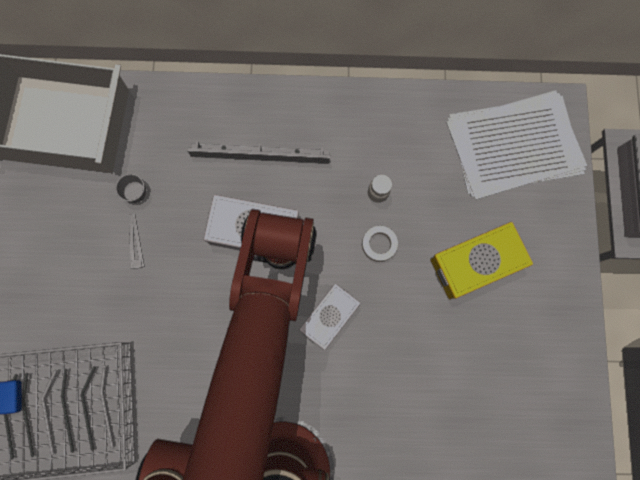

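{"method": "servo_tool", "body": {"commands": [0,0,0,0.5,0.2,-0.2,0,0,0,0,0.5,0,-0.2,0,0,0,0,0.5,0,-0.2,0,0,0,0,0,0,0,0]}}

```text
t: 14.1
tool_pos: [0.4729, 0.003, 0.0318]
tool_rot: [-1.572, -0.005, 0.022]
contact_force: [-0.2, -0.6, -0.4]
opening: 0.0
```

```bash
python3 -c "
from h import *;st()
d=grab('top','top9.png');print(lid2(d))
d=grab('scene','s9.png');print(lids(d))"
```

```text
t 14.1 p [0.4729 0.003  0.0318] zyaw 91.01 ydir [-0.011 -0.001 -1.   ] F [-0.2 -0.6 -0.4] op 0.0
(array([0.55152786, 0.14823413], dtype=float32), [(np.float32(0.107), np.float32(138.0)), (np.float32(0.096), np.float32(85.63)), (np.float32(0.107), np.float32(175.55)), (np.float32(0.096), np.float32(85.26))], array([[0.5982361 , 0.07220318],
       [0.60616946, 0.17593804],
       [0.5018202 , 0.1840519 ],
       [0.4998856 , 0.16074342]], dtype=float32))
((554, 87), (203, 116), 84.95730590820312, [[487.0, -9.0], [603.0, -20.0], [621.0, 183.0], [505.0, 193.0]])
```

{"method": "servo_tool", "body": {"commands": [0,0,0,0.5,0,-0.2,0,0,0,0,0.5,0,-0.1,0,0,0,0,0,0,0,0]}}

```text
t: 14.5
tool_pos: [0.4804, 0.0001, 0.0319]
tool_rot: [-1.573, -0.001, 0.028]
contact_force: [-0.1, -0.2, 0.5]
opening: -0.0002
```

{"method": "servo_tool", "body": {"commands": [0,0,0,-1.2,0,0,0,0,0,0,-1.5,0,0,0,0,0,0,-1.5,-2,0,0,0,0,0,-2,-3,0,0,0,0,0,-2,-4,0,0,0,0,0,-1,-3,0,0,0,0,0,0,0,0,0]}}

```text
t: 15.2
tool_pos: [0.3921, -0.0012, 0.1602]
tool_rot: [-1.574, -0.016, 0.015]
contact_force: [0.7, 0.3, 0.2]
opening: 0.0001
```

```bash
python3 -c "
from h import *;st()
d=grab('top','top10.png');print(lid2(d))
d=grab('scene','s10.png');print(lids(d))"
```

```text
t 15.2 p [ 0.3921 -0.0012  0.1602] zyaw 91.12 ydir [ 0.001 -0.003 -1.   ] F [0.7 0.3 0.2] op 0.0
(array([0.5492641, 0.0829375], dtype=float32), [(np.float32(0.107), np.float32(179.27)), (np.float32(0.197), np.float32(88.27)), (np.float32(0.107), np.float32(179.09)), (np.float32(0.197), np.float32(88.36))], array([[ 0.5986192 , -0.01517892],
       [ 0.6045038 ,  0.17955899],
       [ 0.49975717,  0.1812139 ],
       [ 0.49417603, -0.01384398]], dtype=float32))
((557, 87), (202, 117), 88.46814727783203, [[496.0, -13.0], [613.0, -16.0], [618.0, 186.0], [502.0, 189.0]])
```

View pics/top10.png

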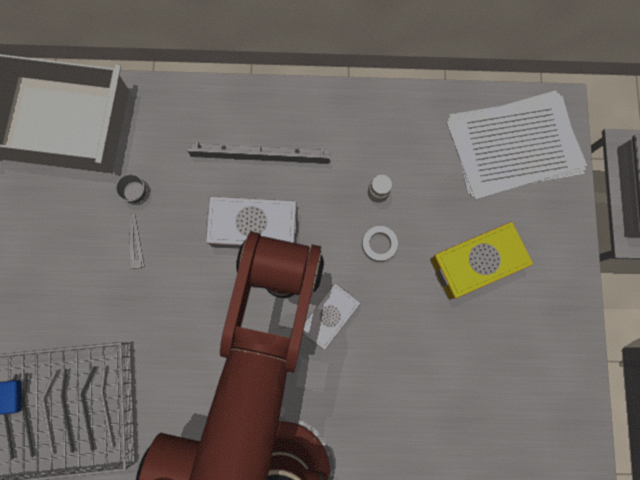

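Square within 0.4° (88.3° against the fence's 88.65°), with the middle 6 mm from its start. Now I'll open the gripper so both fingers push the long side evenly, and line it up with the fence.

{"method": "servo_tool", "body": {"commands": [0,0.035,0,1.2,0,2.5,1,0,0,0,1.2,0,2.5,1,0,0,0,1,0,2.5,1,0,0,0,0,0,0.5,1,0,0,0,0,0,0,1,0,0,0,0,0,0,1]}}

```text
t: 15.9
tool_pos: [0.4237, 0.081, 0.1461]
tool_rot: [-1.573, 0.028, -0.001]
contact_force: [0.8, -0.2, 0.2]
opening: 0.0849
```

```bash
python3 -c "
from h import *;st()"
```

```text
t 15.9 p [0.4237 0.081  0.1461] zyaw 88.95 ydir [-0.017 -0.002 -1.   ] F [ 0.8 -0.2  0.2] op 0.085
```

{"method": "servo_tool", "body": {"commands": [0,0.004,-0.012,0,0,0.2,1,0,0,0,0,3.5,0,1,0,0,0,0,3.5,0,1,0,0,0,0,2.5,0,1,0,0,0,0,1.2,0,1,0,0,0,0,0,0,1]}}

```text
t: 16.5
tool_pos: [0.424, 0.0791, 0.037]
tool_rot: [-1.574, 0.022, -0.025]
contact_force: [-0.1, -0.1, 0.6]
opening: 0.0853
```

```bash
python3 -c "
from h import *;st()"
```

```text
t 16.5 p [0.424  0.0791 0.037 ] zyaw 88.29 ydir [ 0.002 -0.003 -1.   ] F [-0.1 -0.1  0.6] op 0.085
```

{"method": "servo_tool", "body": {"commands": [0,-0.005,0,0,1,0.2,1,0,0,0,1,0.3,0,1,0,0,0,1.5,0,0,1,0,0,0,1.5,0,0,1,0,0,0,1,0,0,1,0,0,0,1,0,0,1,0,0,0,1,0,0,1,0,0,0,1,0,0,1,0,0,0,1,0,0,1,0,0,0,1,0,0,1,0,0,0,0.5,0,0,1]}}

```text
t: 17.6
tool_pos: [0.5139, 0.0795, 0.0277]
tool_rot: [-1.574, 0.058, 0.023]
contact_force: [-16.9, -0.9, 14.0]
opening: 0.0852
```

```bash
python3 -c "
from h import *;st()
d=grab('top','top11.png');print(lid2(d))
d=grab('scene','s11.png');print(lids(d))"
```

```text
t 17.6 p [0.5139 0.0795 0.0277] zyaw 88.75 ydir [-0.052 -0.004 -0.999] F [-16.9  -0.9  14. ] op 0.085
(array([0.60620874, 0.00449724], dtype=float32), [(np.float32(0.042), np.float32(38.19)), (np.float32(0.069), np.float32(178.1)), (np.float32(0.042), np.float32(91.61)), (np.float32(0.069), np.float32(3.45))], array([[ 0.55694723, -0.01355845],
       [ 0.6328389 , -0.01607156],
       [ 0.63169146,  0.02466349],
       [ 0.60335726,  0.02295549]], dtype=float32))
((585, 87), (203, 125), 88.60770416259766, [[521.0, -13.0], [645.0, -16.0], [650.0, 187.0], [526.0, 190.0]])
```

View pics/s11.png

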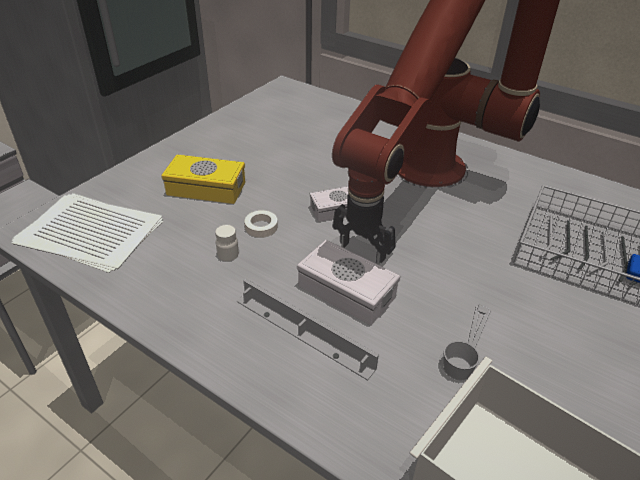

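```bash
python3 -c "
from h import *
im=cv2.imread('pics/s11.png');cv2.imwrite('pics/crop11.png',cv2.resize(im[160:320,270:430],None,fx=3.7,fy=3.7,interpolation=cv2.INTER_CUBIC))
st();print(monitor.get_obs()['wrist_torque'])
grab('wrist','w11.png')"
```

```text
t 17.7 p [0.5139 0.0794 0.0277] zyaw 88.75 ydir [-0.052 -0.004 -0.999] F [-14.3  -1.2  11.7] op 0.086
[-0.01459005  2.14457114  0.04671182]
```

View pics/crop11.png

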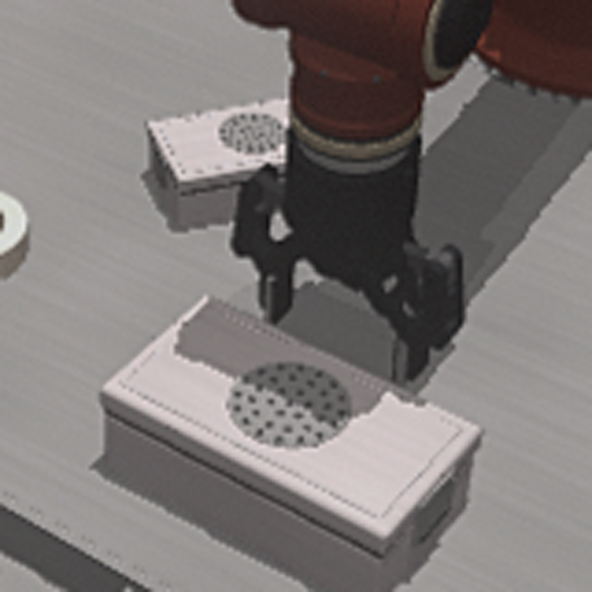

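View pics/w11.png

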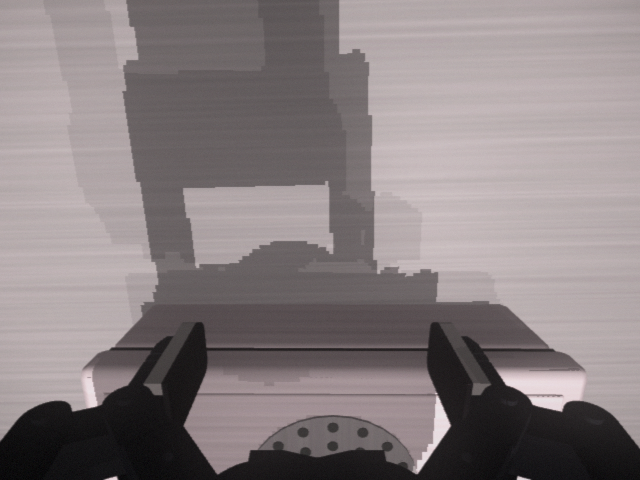

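Both pads press the near side (crop: fingers behind the box at (275,300) and (410,360)). But the tool has tilted 3° and drags down on the box by friction (14 N). I'll back off, straighten, then go on more gently.

{"method": "servo_tool", "body": {"commands": [0,0,0,-1,0,0,1,0,0,-0.03,-0.5,0,0,1,0,0,-0.01,0,0,0,1,0,0,0,0,0,0,1]}}

```text
t: 18.15
tool_pos: [0.4995, 0.08, 0.03]
tool_rot: [-1.575, 0.022, -0.011]
contact_force: [-0.5, -0.1, 0.8]
opening: 0.0854
```

```bash
python3 -c "
from h import *;st()
d=grab('scene','s12.png');print(lids(d))
W=world(d)
for u,v in [(330,255),(375,295),(310,268),(365,300),(345,285)]: print(W[v-1:v+2,u-1:u+2].reshape(-1,3).mean(0).round(4))
grab('top','top12.png')"
```

```text
t 18.15 p [0.4995 0.08   0.03  ] zyaw 88.77 ydir [-0.007 -0.004 -1.   ] F [-0.5 -0.1  0.8] op 0.085
((589, 87), (202, 116), 88.7148208618164, [[529.0, -13.0], [645.0, -16.0], [650.0, 187.0], [533.0, 189.0]])
[0.5673 0.0268 0.07  ]
[0.6151 0.1707 0.0701]
[0.6268 0.0147 0.0689]
[0.6379 0.1606 0.0685]
[0.6265 0.1047 0.0696]
```

View pics/s12.png

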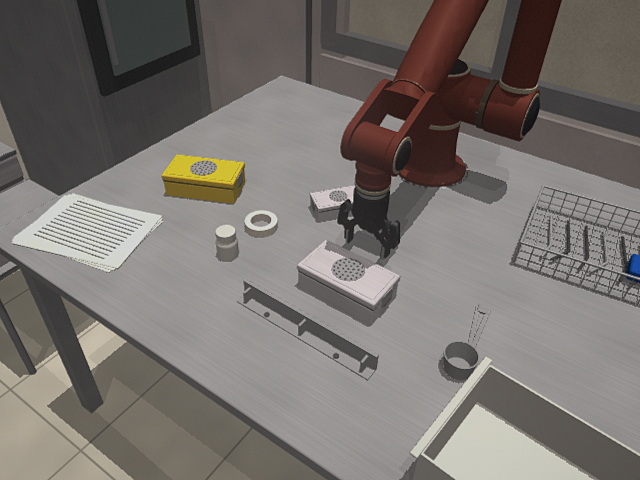

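{"method": "servo_tool", "body": {"commands": [0,0,0,0,0.6,0,1,0,0,0,0.8,0,0,1,0,0,-0.005,0.8,0,0,1,0,0,-0.005,0.8,0,0,1,0,0,-0.005,0.8,0,0,1,0,0,-0.005,0.8,0,0,1]}}

```text
t: 18.85
tool_pos: [0.5292, 0.0796, 0.0211]
tool_rot: [-1.576, 0.036, 0.005]
contact_force: [-17.2, 0.5, 12.9]
opening: 0.0855
```

```bash
python3 -c "
from h import *;st()"
```

```text
t 18.85 p [0.5292 0.0796 0.0211] zyaw 88.84 ydir [-0.026 -0.005 -1.   ] F [-17.2   0.5  12.9] op 0.085
```

{"method": "servo_tool", "body": {"commands": [0,0,-0.015,0.8,-0.15,0,1,0,0,-0.012,0.8,-0.15,0,1,0,0,-0.012,0.8,-0.1,0,1,0,0,-0.012,0.8,-0.1,0,1]}}

```text
t: 19.25
tool_pos: [0.5465, 0.0796, 0.0209]
tool_rot: [-1.577, 0.031, 0.002]
contact_force: [-16.4, -0.9, 10.8]
opening: 0.0855
```

```bash
python3 -c "
from h import *;st()
d=grab('scene','s13.png');print(lids(d))"
```

```text
t 19.25 p [0.5465 0.0796 0.0209] zyaw 88.94 ydir [-0.021 -0.006 -1.   ] F [-16.4  -0.9  10.8] op 0.086
((621, 87), (203, 116), 88.8074951171875, [[560.0, -13.0], [676.0, -16.0], [681.0, 187.0], [565.0, 190.0]])
```

{"method": "servo_tool", "body": {"commands": [0,0.002,-0.015,0.8,-0.15,0,1,0,0,-0.012,0.8,-0.15,0,1,0,0,-0.012,0.8,-0.15,0,1,0,0.002,-0.012,0.8,-0.15,0,1,0,0,-0.012,0.8,-0.15,0,1,0,0,-0.012,0.8,-0.15,0,1,0,0,-0.012,0.8,-0.15,0,1]}}

```text
t: 20.0
tool_pos: [0.5775, 0.0799, 0.0209]
tool_rot: [-1.578, 0.023, -0.007]
contact_force: [-13.3, 0.4, 6.1]
opening: 0.0856
```

```bash
python3 -c "
from h import *;st()
d=grab('scene','s14.png');print(lids(d))"
```

```text
t 20.0 p [0.5775 0.0799 0.0209] zyaw 88.88 ydir [-0.01  -0.007 -1.   ] F [-13.3   0.4   6.1] op 0.086
((649, 87), (203, 120), 89.76375579833984, [[589.0, -14.0], [709.0, -15.0], [710.0, 188.0], [590.0, 189.0]])
```

{"method": "servo_tool", "body": {"commands": [0,0.004,-0.01,0.7,-0.1,0,1,0,0,-0.008,0.7,-0.1,0,1,0,0,-0.008,0.7,-0.1,0,1]}}

```text
t: 20.35
tool_pos: [0.5878, 0.0801, 0.0208]
tool_rot: [-1.578, 0.031, -0.003]
contact_force: [-14.9, -0.2, 9.6]
opening: 0.0849
```

```bash
python3 -c "
from h import *;st()
d=grab('scene','s15.png');print(lids(d))"
```

```text
t 20.35 p [0.5878 0.0801 0.0208] zyaw 88.74 ydir [-0.018 -0.007 -1.   ] F [-14.9  -0.2   9.6] op 0.085
((659, 87), (203, 121), 88.64889526367188, [[596.0, -13.0], [717.0, -15.0], [722.0, 187.0], [601.0, 190.0]])
```

View pics/s15.png

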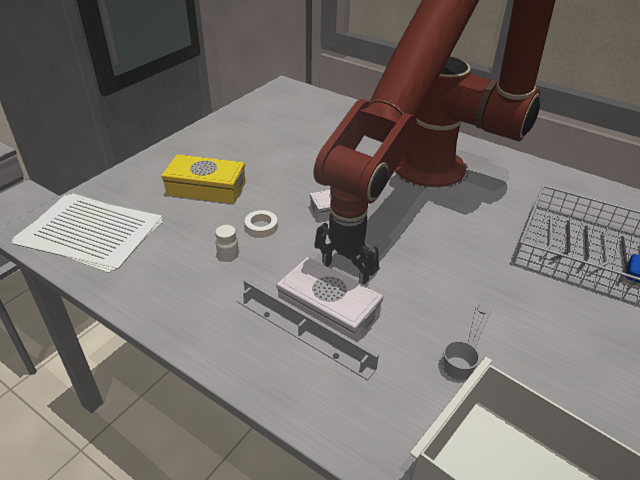

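About 1 cm of gap remains, and the box still runs square (lid at (330,295)). Closing gently until the force rises.

{"method": "servo_tool", "body": {"commands": [0,0,-0.01,0.7,-0.1,0,1,0,0,-0.01,0.7,-0.1,0,1]}}

```text
t: 20.6
tool_pos: [0.5952, 0.0801, 0.0207]
tool_rot: [-1.579, 0.032, -0.001]
contact_force: [-15.8, 0.3, 9.8]
opening: 0.0854
```

{"method": "servo_tool", "body": {"commands": [0,0,-0.01,0.7,-0.1,0,1]}}

```text
t: 20.7
tool_pos: [0.5975, 0.0803, 0.0206]
tool_rot: [-1.578, 0.035, 0.002]
contact_force: [-25.8, -0.1, 19.0]
opening: 0.0853
```

```bash
python3 -c "
from h import *;st()
d=grab('scene','s16.png');print(lids(d))"
```

```text
t 20.7 p [0.5975 0.0803 0.0206] zyaw 88.78 ydir [-0.024 -0.007 -1.   ] F [-25.8  -0.1  19. ] op 0.085
((668, 87), (202, 121), 88.88723754882812, [[605.0, -13.0], [726.0, -15.0], [730.0, 187.0], [609.0, 190.0]])
```

{"method": "servo_tool", "body": {"commands": [0,0,-0.01,0.6,-0.15,0,1]}}

```text
t: 20.85
tool_pos: [0.5971, 0.0803, 0.0207]
tool_rot: [-1.579, 0.043, 0.008]
contact_force: [-24.7, -1.0, 15.5]
opening: 0.0854
```

{"method": "servo_tool", "body": {"commands": [0,0,-0.01,0.6,-0.15,0,1]}}

```text
t: 20.95
tool_pos: [0.5967, 0.0804, 0.0208]
tool_rot: [-1.58, 0.05, 0.015]
contact_force: [-23.2, -0.9, 14.8]
opening: 0.0856
```

The tool has stopped with the force up, so the box is seated. Backing off and raising the arm out of the view.

{"method": "servo_tool", "body": {"commands": [0,0,0,-1,0,0,1,0,0,-0.02,-2,0,0,1,0,0,-0.01,-4,0,0,1,0,0,0,-4,0,0,1,0,0,0,-4,-2,0,1,0,0,0,-3,-4,0,1,0,0,0,0,-4,0,1,0,0,0,0,-4,0,1,0,0,0,0,-4,3,1,0,0,0,0,0,4,1,0,0,0,0,0,4,1,0,0,0,0,0,4,1,0,0,0,0,0,3,1,0,0,0,0,0,0,1]}}

```text
t: 22.35
tool_pos: [0.4239, 0.273, 0.2098]
tool_rot: [-1.574, 0.02, -0.024]
contact_force: [0.5, -1.2, 0.2]
opening: 0.0851
```

```bash
python3 -c "
from h import *;st()
d=grab('top','top17.png');print(lid2(d))
W=world(d)
for n,(u,v) in dict(cup=(133,189),forc=(137,260),tape=(367,243),jar=(381,182)).items(): print(n,W[v,u].round(3))
a=cv2.imread('pics/top1.png',0).astype(int);b=cv2.imread('pics/top17.png',0).astype(int)
for n,(x0,x1,y0,y1) in dict(cup=(110,155,170,210),forc=(120,155,210,275),tape=(355,405,220,268),jar=(362,400,170,208),small=(295,365,280,355),fence=(186,205,138,165)).items(): print(n,(abs(a-b)[y0:y1,x0:x1]>25).sum())
im=cv2.imread('pics/top17.png');cv2.imwrite('pics/crop17.png',cv2.resize(im[120:280,160:360],None,fx=4,fy=3.7,interpolation=cv2.INTER_CUBIC))
d=grab('scene','s17.png');print(lids(d))"
```

```text
t 22.35 p [0.4239 0.273  0.2098] zyaw 88.4 ydir [ 0.002 -0.004 -1.   ] F [ 0.5 -1.2  0.2] op 0.085
(array([0.6639408 , 0.08377717], dtype=float32), [(np.float32(0.108), np.float32(179.37)), (np.float32(0.197), np.float32(88.63)), (np.float32(0.108), np.float32(178.24)), (np.float32(0.197), np.float32(88.76))], array([[ 0.7142495 , -0.01424507],
       [ 0.7188962 ,  0.17960343],
       [ 0.613424  ,  0.18283604],
       [ 0.60919344, -0.01308575]], dtype=float32))
cup [0.636 0.376 0.006]
forc [0.379 0.191 0.56 ]
tape [ 0.514 -0.187  0.025]
jar [ 0.651 -0.215  0.068]
cup 238
forc 1673
tape 0
jar 0
small 0
fence 0
((670, 87), (202, 114), 89.06355285644531, [[612.0, -13.0], [726.0, -15.0], [729.0, 187.0], [615.0, 189.0]])
```

View pics/crop17.png

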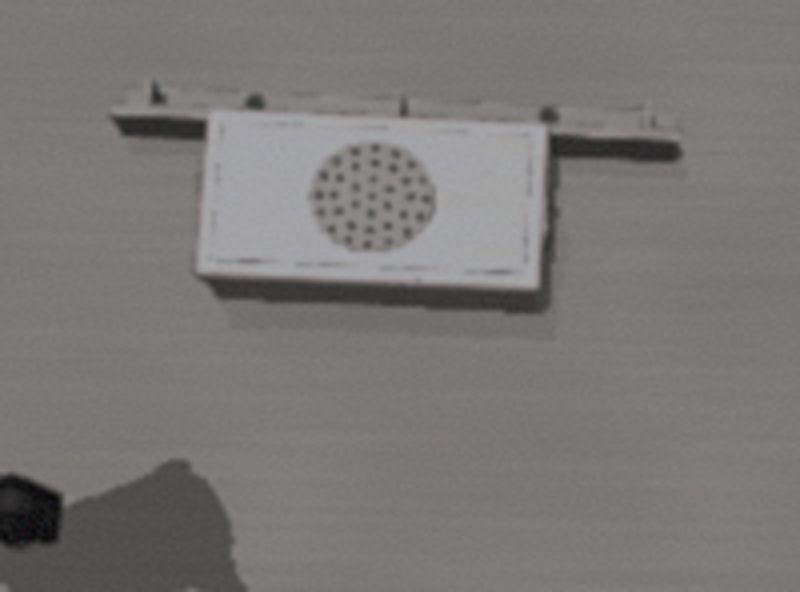

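View pics/s17.png

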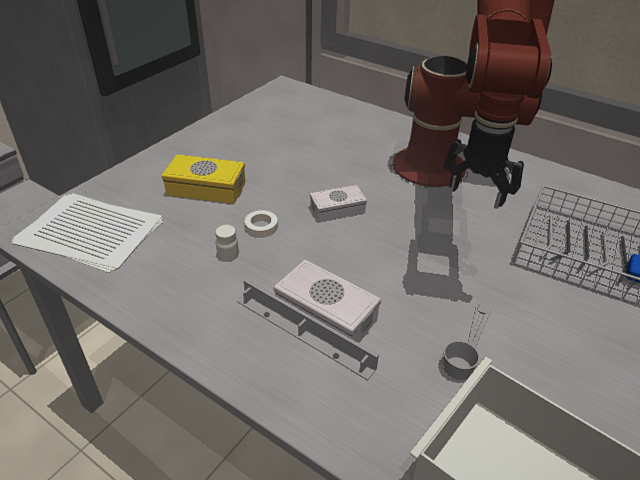

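```bash
python3 -c "
from h import *
a=cv2.imread('pics/scene1.png',0).astype(int);b=cv2.imread('pics/s17.png',0).astype(int)
for n,(x0,x1,y0,y1) in dict(cup=(438,485,335,385),forc=(465,495,300,340),tape=(242,280,206,240),jar=(212,242,222,264)).items(): print(n,(abs(a-b)[y0:y1,x0:x1]>25).sum())
print(ticket.finish_job())"
```

```text
cup 0
forc 16
tape 0
jar 0
the job is handed in; nothing more can be done
None
```

The container sits with a long side flush against the fence, and I handed the job in at about 22.4 s with the gripper open and the arm clear.

- **Turning:** I turned it about 89° counter-clockwise by pushing the near-left and far-right corners in turn with the closed fingers. At each pause its middle was within about 17 mm of the start, and it ended the turn 6 mm away, within about 0.4° of square. It was still well clear of the fence then.
- **Pushing to the fence:** I pushed it straight up with the open gripper, both fingers on the long side. It stopped moving when the pushing force rose to about 26 N.
- **Final position (top camera):** The long side is at about 88.7° and the fence at 88.65°. Its middle is at x = 0.664 m, which matches the 0.664 m expected for flush. It is about 1 cm from the fence's middle, so it overhangs neither end.
- **Bystanders:** The picture comparison shows the cup, tape roll and jar unchanged. The forceps patch differed by 16 pixels in the scene view. The arm and its shadow covered that spot in the final top view, so I couldn't confirm it there, but the arm did not come near the forceps.

**Checks that disagreed:**
- **Tilted tool:** The tool tilted about 3° at the start of the final push and pressed down on the box with up to about 14 N. I backed off once and straightened it. The downward drag continued after that, at 6–19 N.
- **Box level:** After backing off, the lid measured level to about 1.6 mm. I didn't repeat that measurement at the fence.
- **Camera offset:** The scene camera reads the middle about 6–8 mm farther out than the top camera. It did this from the first picture, so I went by the top view.

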